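# Thread the spindle through the paper-roll holder

## Task

Get the red paper roll ready to unwind: draw the steel spindle with the orange grip out of the brush stand, lay it down in the green V cradle and let go of it. Then take it again across its grip from above and push it, tip first, in through the eye of the holder's blue cheek, through the roll's core and out of the grey cheek, fully home until the grip's shoulder meets the blue cheek. Leave it there, keep the roll on its saddle, and leave the brushes and the other things on the desk undisturbed.

Things in the scene. Friction and masses are not known exactly. Their poses are not given: they have to be found in the camera images.
- spindle: spindle 200 mm long, about 0.16 kg: steel shaft 12 mm thick, 140 mm long, its tip tapering to 6 mm over 6 mm; then a round orange grip 22 mm thick, 60 mm long. Origin at the tip, z from tip to grip. Centre of mass about 90 mm from the tip. Starts upright, tip down, in any one socket of the stand (grip's middle 185 mm above the table). The grip can pivot between finger pads when the tip is pushed
- shoulder (a point): point on the spindle's axis at the face where shaft meets grip, 140 mm from the tip
- grip (a point): middle of the spindle's orange grip, on its axis, 170 mm from the tip
- stand: fixed dark wood block 200 (x) x 75 (y) x 70 mm (z), origin at the centre of its underside. Three upright sockets 15 mm in diameter and 55 mm deep in its top, along its x axis at x = -65, 0 and 65 mm; they hold the spindle and two brushes
- cradle: fixed green V trough on a wood base 80 x 145 x 10 mm; origin: underside, below the trough's middle. Trough along y, from -62.5 to 62.5 mm, walls at 45 degrees, 40 mm apart at the top (46 mm above the table), bottom of the V 26.5 mm above the table. A stop (inner face y = -62.5 mm, top 46 mm up) closes the -y end; the +y end is open: the spindle lies tip towards the stop, grip overhanging the open end
- trough (a point): middle of the cradle's trough, at the height of the axis of a shaft lying in it (35 mm above the table); same axes as the cradle
- holder: fixed paper-roll holder, origin at the centre of the underside of its 100 x 124 x 12 mm base. Two upright cheeks 70 mm wide, 110 mm high: blue at y = 46 to 54 mm, grey at y = -54 to -46 mm. Each has an eye, a round hole 15 mm wide with a 1.5 mm chamfer on its +y side, 78 mm above the table, both on one line along y. The spindle goes in from the blue (+y) side, moving along -y
- entry_eye (a point): centre of the eye in the blue cheek, at that cheek's outer (+y) face; same axes as the holder
- far_eye (a point): centre of the eye in the grey cheek, at its outer (-y) face; same axes as the holder
- roll: loose roll of red paper on a card core, 68 mm in diameter, 84 mm long, bore 24 mm, 0.25 kg, lying on the holder's saddle between the cheeks with its bore in line with the eyes. Origin at its centre, y along its axis; top 112 mm above the table
- brush_a: brush with white hair, pale handle, 194 mm long, up to 22 mm thick, upright in a socket of the stand; origin at its lower end, z up along it
- brush_b: brush with black hair, brown handle, otherwise like brush_a
- paperweight: brass bar 30 x 190 x 18 mm with a small knob, origin at the centre of its underside
- inkstone: black slab 100 x 150 x 28 mm, origin at the centre of its underside
- ink_bottle: black bottle with a red cap, 60 mm in diameter, 140 mm tall, origin at the centre of its underside
- cup: white cup, 76 mm in diameter, 75 mm tall, origin at the centre of its underside
- seal: stone seal 35 x 35 x 80 mm, upright, origin at the centre of its underside
Mind the look-alikes: they are no part of the job. Leave any yellow look-alike of the holder alone.

How it is judged:
By the outcome, as a careful person would: the job done as asked, in the order asked, and still so for the second after the job is handed in, with the robot touching nothing.
It also fails if it takes over 72 s, if anything falls off the work surface, if the arm or the gripper's body presses on something with over 40 N, if the wrist force passes 120 N, or if a joint passes its speed limit or range.

## Robot

A 7-joint arm with a two-finger parallel gripper is mounted at the origin on the work surface. World frame = base frame: x ahead of the robot, y to its left, z up, the work surface at z = 0. Lengths are in m, angles in rad, forces in N, time in s.
With the tool pointing down it reaches from about 0.425 to 0.875 m from the base axis. Payload 4.7 kg.
Tool frame: the origin (TCP) lies between the finger pads; the fingertips stand 14 mm ahead of it and the grasp point (between the pads) lies 5 mm behind it; z points along the fingers, y is the line along which they close (so a half turn about z gives the same grasp; the last joint's range is limited). The gripper opens to 87 mm and grips with 3 to 60 N. Pads are 19 mm wide; open, the fingers measure 117 mm over their backs; the gripper's body (75 mm by 190 mm) begins 51 mm behind the grasp point.
Start: joints at [-1.111, 0.321, -0.07, 1.45, 0.023, 1.371, -0.057], TCP at [0.28, 0.586, 0.237] pointing down, gripper open.
Joint ranges: [-2.86, 2.86], [-0.3, 2.09], [-1.38, 1.24], [0.06, 2.45], [-1.56, 4.7], [0.09, 2.05], [-2.69, 2.69]. Speed limits (rad/s): [2.57, 2.57, 3.14, 3.14, 3.14, 3.14, 3.14].

## Interface

Orientations are given as a rotation vector (axis times angle).
In Python, from bench import ctrl gives the robot as it stands.
- The arm moves only by the shell command python3 -m inch 'ROWS' [OPENING] [FORCE]. ROWS is JSON, a list of rows, each a list of 6 numbers: the shift along the world's x, y, z in mm, then the turn, a rotation vector about the world's x, y, z in degrees. In form: [[tx, ty, tz, rx, ry, rz], ...]. A call has 1 to 20 rows; each row is the pose to reach, as a shift and turn from the pose commanded when the call began; what a row does not reach only later rows make up. A row lasts 1/8 s, in which the tool goes at most 62.5 mm and 10.7 degrees, less where a joint would pass 70% of its speed; a pose out of reach is approached as far as the arm can. A call with a gripper value outside its range is refused whole. OPENING is the finger opening in mm, from 0 to 87, set as the call begins (- or left out, the last holds). The fingers move at their own pace and stop on an object; FORCE is the grip in N (left out, the last holds). Time passes only in rows, so rows that repeat a pose let the fingers close. It gives the time, the measured TCP pose, the force, the opening and the grip force at its end, in the units of the state.
- ctrl.get_state(): the state, without advancing time (a new reading comes with each control period).
- ctrl.get_image(name): name is "scene" or "top" or "wrist"; returns (picture, depth): 480x640x3 uint8, red, green, blue; 480x640 float32, m along the optical axis (not along the pixel's ray), 0 where there is no reading.
- ctrl.camera_params(name): a dict with "mtx" (3x3 intrinsics, pixels), "T" (4x4, takes a point from camera to world coordinates). Camera axes: x right, y down, z forward; pixel columns grow to the right and rows downward; lengths in m; the calibration is good to about 2 mm. A picture is of the moment at which its call begins: read the wrist's pose just before it. camera_params takes no time and is no camera call; for the wrist camera it gives the pose at the moment of the call.
- ctrl.close_job(): hands the job in; it is judged then, once.
The state is a dict: "time": time; "joint_positions": joint angles; "qd": joint speeds; "joint_torque": joint torques, N m; "position": TCP position; "tool_rot": TCP orientation; "ft_force": force on the tool from outside, world axes, zero at the start; "torque": the same for the moment, N m; "grip_width": opening from 0.0 (shut) to 1.0 (fully open); "grip_force": force on a finger pad.
Only numpy, scipy, OpenCV 4.12 (cv2) and the standard library are available. Lean on these libraries where they do the work, as an engineer would, in place of code of your own. Each camera call takes 0.05 s, during which the arm holds its last target. There are 200 camera calls.

## Working session

There is one attempt and no reset: what is moved stays moved. The work goes in short steps, Python scripts to look and compute and a shell command to move; the robot and the scene stay as the last step left them, time stands still between calls to the robot, and variables do not carry over. Pictures are saved under pics/ and viewed, at most 11 in all, crops included, and the job is handed in when it is done.

```bash
ls; mkdir -p pics
python3 - <<'E'
from bench import ctrl
import cv2,numpy as np
s=ctrl.get_state();print(s['time'],s['position'],s['tool_rot'],s['ft_force'],s['grip_width'])
for n in ['scene','top']:
    im,d=ctrl.get_image(n);p=ctrl.camera_params(n)
    np.savez(f'pics/{n}0.npz',im=im,d=d,K=p['mtx'],T=p['T'])
    print(n,p['mtx'],p['T'].round(3) if hasattr(p['T'],'round') else p['T'])
    cv2.imwrite(f'pics/{n}0.png',im[...,::-1])
E
```

```text
pics
0.0 [0.28008678 0.58598292 0.23548361] [-6.94329313e-01 -3.06361715e+00  2.90510682e-03] [ 0.57133799 -0.3036544   0.99592441] 0.9979529963300324
scene [[546.25685656   0.         317.83426411]
 [  0.         546.25685656 237.23633821]
 [  0.           0.           1.        ]] [[-0.807  0.345 -0.479  1.237]
 [ 0.591  0.485 -0.645  0.765]
 [ 0.01  -0.803 -0.595  0.963]
 [ 0.     0.     0.     1.   ]]
top [[580.00793984   0.         322.07601657]
 [  0.         580.00793984 233.19083892]
 [  0.           0.           1.        ]] [[ 0.017 -0.997  0.076  0.403]
 [-1.    -0.016  0.013 -0.132]
 [-0.011 -0.076 -0.997  1.904]
 [ 0.     0.     0.     1.   ]]
```

View pics/scene0.png

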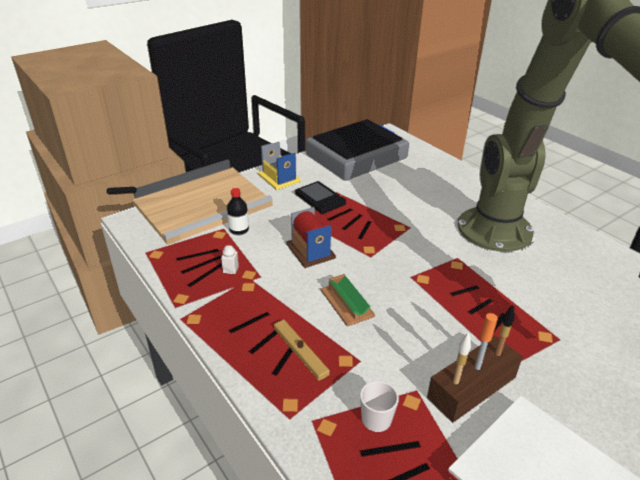

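View pics/top0.png

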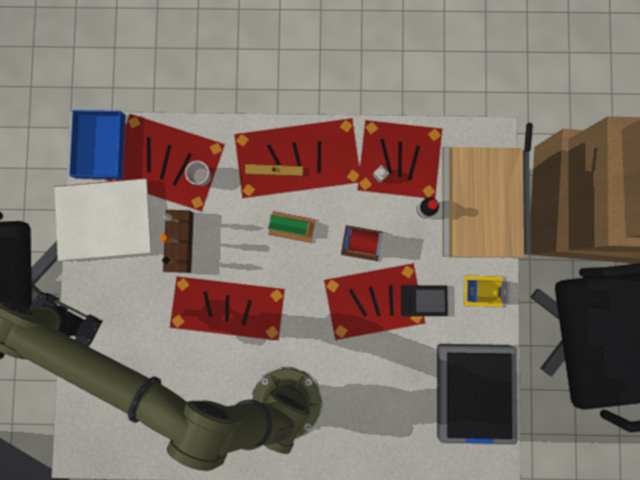

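The scene view shows the stand at about (475,378), with the white brush (463,350), the orange-gripped spindle (489,327) in the middle socket and the black brush (508,318). The green cradle is at (348,298). The red/blue holder is at (311,237), with the yellow look-alike at (280,167). The top view agrees: orange grip (164,238), cradle (291,226), holder (362,242), yellow copy (484,291). The holder I want has the blue cheek, red roll and dark base, not the yellow one.

```bash
cat > h.py <<'E'
import numpy as np,cv2
def load(f):
    z=np.load(f);return z['im'],z['d'],z['K'],z['T']
def ray(K,T,uv):
    uv=np.atleast_2d(uv).astype(float)
    d=np.c_[(uv[:,0]-K[0,2])/K[0,0],(uv[:,1]-K[1,2])/K[1,1],np.ones(len(uv))]
    return T[:3,3],d@T[:3,:3].T
def onplane(K,T,uv,z):
    o,d=ray(K,T,uv);return o+d*((z-o[2])/d[:,2])[:,None]
def tri(c1,uv1,c2,uv2):
    A=[];b=[]
    for (K,T),uv in((c1,uv1),(c2,uv2)):
        o,d=ray(K,T,uv);d=d[0]/np.linalg.norm(d[0]);P=np.eye(3)-np.outer(d,d);A.append(P);b.append(P@o)
    x=np.linalg.lstsq(np.vstack(A),np.hstack(b),rcond=None)
    return x[0],np.sqrt(x[1])
def pts(im,d,K,T,mask):
    v,u=np.nonzero(mask&(d>0));o,r=ray(K,T,np.c_[u,v]);return o+r*d[v,u][:,None]
def hsv(im,lo,hi,box):
    m=cv2.inRange(cv2.cvtColor(im,cv2.COLOR_RGB2HSV),np.array(lo),np.array(hi))
    r=np.zeros_like(m);x0,y0,x1,y1=box;r[y0:y1,x0:x1]=1
    return (m>0)&(r>0)
E
python3 - <<'E'
from h import *
S=load('pics/scene0.npz');Tp=load('pics/top0.npz')
def rep(n,c,lo,hi,box,zlo=-1,zhi=1):
    m=hsv(c[0],lo,hi,box);P=pts(*c,m);k=(P[:,2]>zlo)&(P[:,2]<zhi);P=P[k]
    v,u=np.nonzero(m);r=cv2.minAreaRect(P[:,:2].astype(np.float32)*1000)
    print(n,len(P),'uv',u.mean().round(1),v.mean().round(1),'mean',P.mean(0).round(3),'min',np.percentile(P,2,0).round(3),'max',np.percentile(P,98,0).round(3),'rect',np.round(r[0]),np.round(r[1]),round(r[2],1))
    return np.array([u.mean(),v.mean()])
a=rep('grip S',S,(5,160,120),(18,255,255),(475,305,502,345))
b=rep('grip T',Tp,(5,160,120),(18,255,255),(155,230,175,246))
print(tri(S[2:],a,Tp[2:],b))
rep('stand S',S,(0,40,20),(20,255,110),(420,335,530,420),.06,.08)
rep('stand T',Tp,(0,40,20),(20,255,130),(155,200,200,280),.05,.09)
for n,c,b in(('S',S,(318,265,380,330)),('T',Tp,(262,205,322,245))):
    rep('green '+n,c,(45,80,40),(85,255,255),b); rep('base '+n,c,(5,50,60),(22,255,255),b,-.01,.02)
for n,c,b in(('S',S,(280,200,340,270)),('T',Tp,(335,220,390,262))):
    rep('blue '+n,c,(100,100,40),(125,255,255),b); rep('roll '+n,c,(0,150,60),(8,255,255),b,.05)
    rep('red/base '+n,c,(0,50,30),(20,255,120),b,-.01,.03)
E
```

```text
grip S 350 uv 488.6 326.5 mean [0.5   0.349 0.173] min [ 0.294  0.231 -0.001] max [0.527 0.367 0.216] rect [407. 301.] [270.  36.] 30.3
grip T 38 uv 163.0 237.5 mean [0.512 0.355 0.216] min [0.504 0.347 0.211] max [0.519 0.365 0.222] rect [512. 356.] [15. 20.] 0.3
(array([0.51502923, 0.36026951, 0.19119538]), array([0.00360092]))
stand S 2395 uv 473.2 379.6 mean [0.527 0.363 0.069] min [0.419 0.321 0.062] max [0.615 0.394 0.073] rect [515. 357.] [ 77. 206.] 89.5
stand T 1345 uv 178.7 239.8 mean [0.512 0.351 0.069] min [0.418 0.317 0.057] max [0.607 0.392 0.08 ] rect [513. 356.] [196.  82.] 0.2
green S 665 uv 350.7 296.0 mean [0.57  0.007 0.038] min [ 0.547 -0.057  0.026] max [0.601 0.065 0.048] rect [574.   4.] [129.  47.] 80.8
base S 656 uv 343.5 304.7 mean [0.591 0.008 0.01 ] min [ 0.545 -0.079  0.002] max [0.619 0.068 0.019] rect [565. -22.] [184.  88.] 78.0
green T 517 uv 287.9 225.0 mean [0.57  0.003 0.037] min [ 0.544 -0.054  0.022] max [0.596 0.061 0.051] rect [570.   3.] [121.  46.] 80.3
base T 447 uv 294.8 228.2 mean [ 0.563 -0.014  0.01 ] min [ 0.521 -0.078 -0.001] max [0.6
[... 212 characters left out ...]
222.0 mean [ 0.533 -0.239  0.102] min [ 0.498 -0.276  0.074] max [ 0.558 -0.201  0.114] rect [ 525. -237.] [85. 61.] 78.9
red/base S 398 uv 304.7 244.0 mean [ 0.527 -0.234  0.012] min [ 0.344 -0.369 -0.   ] max [ 0.576 -0.171  0.028] rect [ 470. -294.] [312. 145.] 49.0
blue T 55 uv 346.8 239.0 mean [ 0.523 -0.186  0.098] min [ 0.492 -0.192  0.012] max [ 0.558 -0.18   0.117] rect [ 525. -187.] [ 7. 68.] 80.8
roll T 556 uv 363.0 241.2 mean [ 0.517 -0.236  0.104] min [ 0.485 -0.276  0.081] max [ 0.551 -0.196  0.118] rect [ 519. -237.] [81. 69.] 81.2
red/base T 282 uv 360.6 243.1 mean [ 0.511 -0.226  0.012] min [ 0.466 -0.289  0.002] max [ 0.57  -0.173  0.023] rect [ 519. -236.] [121.  97.] 80.8
```

Run:
```python
import cv2,numpy as np
s=cv2.imread('pics/scene0.png')
a=cv2.resize(s[290:425,420:535],None,fx=3.4,fy=3.4,interpolation=2)
b=cv2.resize(s[195:330,270:385],None,fx=3.4,fy=3.4,interpolation=2)
cv2.imwrite('pics/crop.png',np.hstack([a,b]))
```

```text
(no output)
```

View pics/crop.png

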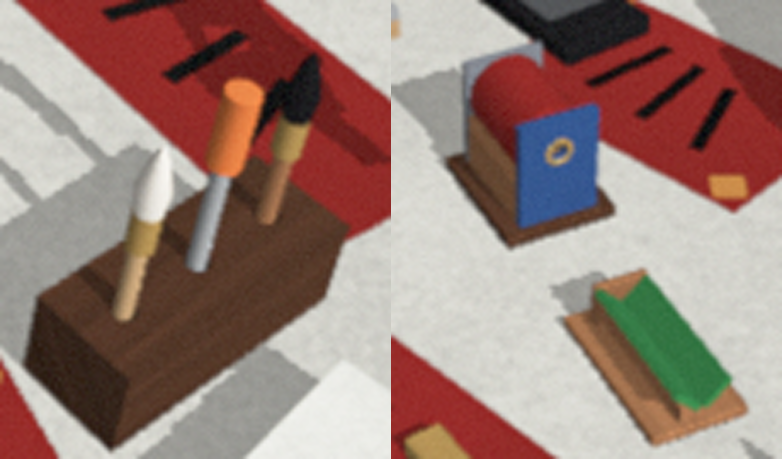

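The crop confirms the spindle (orange grip, steel shaft) in the middle socket. It also shows the holder's blue cheek with its eye facing +y, and the cradle's stop at its far (-y) end. The sizes and heights agree with the task. Next I move over the cradle and holder for a closer wrist view.

```bash
python3 -m inch '[[0,0,60,0,0,0],[0,0,120,0,0,0],[0,0,165,0,0,0],[60,-140,165,0,0,-15],[110,-280,165,0,0,-30],[160,-420,165,0,0,-45],[220,-590,165,0,0,-64],[220,-680,165,0,0,-64],[220,-680,165,0,0,-64],[220,-680,165,0,0,-64],[220,-680,165,0,0,-64],[220,-680,165,0,0,-64],[220,-680,165,0,0,-64],[220,-680,165,0,0,-64]]' 87
python3 - <<'E'
from bench import ctrl
import cv2,numpy as np
p=ctrl.camera_params('wrist');im,d=ctrl.get_image('wrist')
np.savez('pics/w1.npz',im=im,d=d,K=p['mtx'],T=p['T']);cv2.imwrite('pics/w1.png',im[...,::-1]);print(np.round(p['T'],3),p['mtx'][0,0])
s=ctrl.get_state();print(s['position'],s['tool_rot'],s['joint_positions'],s['time'])
E
```

```text
time: 1.85
position: [0.4925, -0.0687, 0.4014]
tool_rot: [-2.212, -2.231, -0.001]
ft_force: [0.4, 0.6, 0.1]
grip_width: 0.999
grip_force: 0.0
[[ 1.     0.007  0.004  0.493]
 [ 0.007 -0.954 -0.301  0.014]
 [ 0.002  0.301 -0.954  0.549]
 [ 0.     0.     0.     1.   ]] 419.28023559456045
[ 0.49298473 -0.07906084  0.40152465] [ 2.22284501  2.21248411 -0.00434436] [-0.56011188 -0.06402556  0.63050518  1.54392501  0.04344969  1.64714404
  0.06814985] 1.9
```

View pics/w1.png

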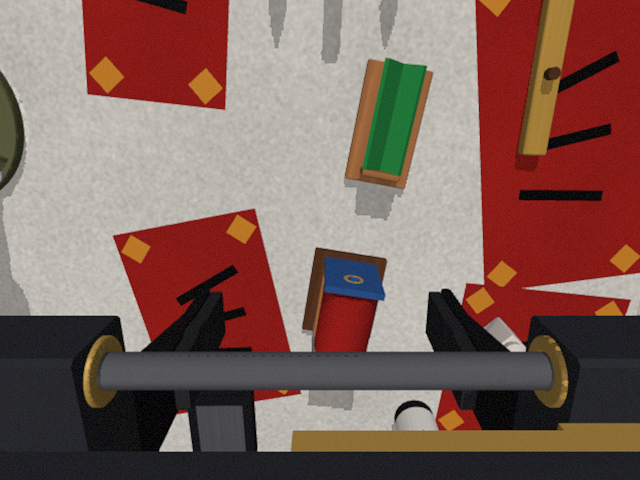

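The wrist view shows the green cradle at (390,122) with its stop at (380,178). The blue cheek is at (354,278) with its eye ring at about (353,279). I now measure the eye and the axes from this view and the scene view.

Run:
```python
from h import *
S=load('pics/scene0.npz');W=load('pics/w1.npz')
def cen(c,lo,hi,box):
    m=hsv(c[0],lo,hi,box);v,u=np.nonzero(m);r=cv2.minEnclosingCircle(np.c_[u,v].astype(np.float32));print(len(u),u.mean(),v.mean(),r);return m,np.array([u.mean(),v.mean()])
_,es=cen(S,(10,25,60),(35,255,255),(311,232,329,248))
_,ew=cen(W,(10,25,60),(35,255,255),(338,268,368,290))
print('eye tri',tri(S[2:],es,W[2:],ew),'plane',onplane(*S[2:],es,.078),onplane(*W[2:],ew,.078))
def line(P,n):
    vx,vy,x,y=cv2.fitLine(P.astype(np.float32),cv2.DIST_HUBER,0,.001,.001).ravel();print(n,x,y,np.degrees(np.arctan2(vy,vx)))
# blue cheek, outer face from scene depth and top edge from wrist
for n,c,b in(('S',S,(280,200,340,270)),('W',W,(310,250,395,302))):
    m=hsv(c[0],(100,100,40),(125,255,255),b);P=pts(*c,m)
    for k in ((P[:,2]<.1)&(P[:,2]>.02),P[:,2]>.107): 
        if k.sum()>20: line(P[k][:,:2],n+' blue z%.3f n%d'%(P[k,2].mean(),k.sum()))
for n,c,b in(('S',S,(318,265,380,330)),('W',W,(340,50,440,195))):
    m=hsv(c[0],(45,80,40),(85,255,255),b);P=pts(*c,m);
    L=P[P[:,2]<.032];line(L[:,:2],n+' vee %d'%len(L))
    u=np.array([np.sin(np.radians(10)),np.cos(np.radians(10))]);y=P[:,:2]@u
    hi=P[P[:,2]>.03];print(n,'green ext along axis',np.percentile(y,[1,99]),'x ext',np.percentile(P[:,:2]@[u[1],-u[0]],[1,99]),'z',np.percentile(P[:,2],[1,50,99]))
    r=cv2.minAreaRect(P[:,:2].astype(np.float32));print(r)
# roll axis from wrist depth
m=hsv(W[0],(0,150,60),(8,255,255),(300,290,390,350));P=pts(*W,m);P=P[P[:,2]>.108];line(P[:,:2],'roll crest %d'%len(P))
# yaw of base, from wrist
m=hsv(W[0],(0,40,20),(20,255,140),(295,240,395,340));P=pts(*W,m);P=P[(P[:,2]<.02)&(P[:,2]>.005)];print(cv2.minAreaRect(P[:,:2].astype(np.float32)))
```

```text
34 319.11764705882354 239.02941176470588 ((319.0, 239.0), 4.242740631103516)
79 353.0632911392405 278.8607594936709 ((353.5, 278.5), 9.823541641235352)
eye tri (array([ 0.52878441, -0.18185939,  0.08068266]), array([0.00065028])) plane [[ 0.52675612 -0.18526032  0.078     ]] [[ 0.52872046 -0.18256734  0.078     ]]
S blue z0.058 n477 0.5303748 -0.18455748 -8.707648
S blue z0.109 n64 0.53480613 -0.18659477 -8.42751
W blue z0.062 n1193 0.54025453 -0.18376184 -9.208732
W blue z0.110 n448 0.52787465 -0.18523748 -9.159172
S vee 152 0.5660323 -0.017279955 79.49955
S green ext along axis [0.04026993 0.16508038] x ext [0.54210486 0.58630066] z [0.02517582 0.03797479 0.04824997]
((0.5735360383987427, 0.0036087706685066223), (0.12899723649024963, 0.04696636646986008), 80.79378509521484)
W vee 1058 0.57349896 0.0050811246 79.89932
W green ext along axis [0.04200015 0.16389526] x ext [0.53983791 0.58583788] z [0.02591376 0.03836649 0.0466459 ]
((0.5746102929115295, 0.0011977553367614746), (0.12829428911209106, 0.05284098908305168), 79.79875183105469)
roll crest 1175 0.52162695 -0.22265463 79.16547
((0.5207561254501343, -0.23438861966133118), (0.12414447218179703, 0.09918026626110077), 80.87139129638672)
```

```bash
python3 -m inch '[[2,40,0,10,0,0],[4,80,0,20,0,0],[6,120,-10,30,0,0],[8,160,-25,40,0,0],[10,200,-40,50,0,0],[12,240,-60,60,0,0],[14,270,-80,70,0,0],[14,294,-100,80,0,0],[14,294,-100,90,0,0],[14,294,-100,90,0,0],[14,294,-100,90,0,0],[14,294,-100,90,0,0],[14,294,-100,90,0,0],[14,294,-100,90,0,0]]' 45
python3 - <<'E'
from bench import ctrl
import cv2,numpy as np
p=ctrl.camera_params('wrist');im,d=ctrl.get_image('wrist')
np.savez('pics/w2.npz',im=im,d=d,K=p['mtx'],T=p['T']);cv2.imwrite('pics/w2.png',im[...,::-1])
s=ctrl.get_state();print(s['position'],s['tool_rot'],s['joint_positions'],s['qd'].round(2) if hasattr(s['qd'],'round') else s['qd'])
E
```

```text
time: 3.65
position: [0.5065, 0.2275, 0.3028]
tool_rot: [-1.204, -1.217, -1.217]
ft_force: [0.3, 0.5, -0.1]
grip_width: 0.523
grip_force: 0.0
[0.50650924 0.22742069 0.30249915] [-1.20440537 -1.21640545 -1.21623367] [-0.30560951  0.44181175  0.57428416  2.03421389 -1.55546753  1.89316961
  0.88010648] [ 0.01  0.01 -0.01  0.   -0.   -0.    0.  ]
```

View pics/w2.png

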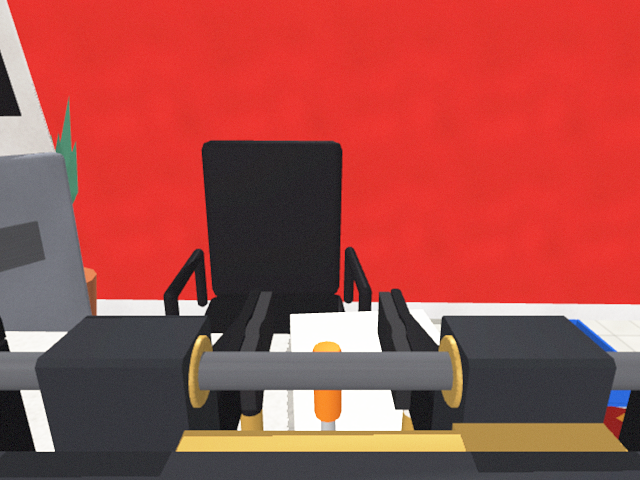

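The wrist view along +y shows the orange grip between the fingers at (328,382), with the brush shafts at (252,420) and (405,420). Joint 5 is close to its limit, so I will yaw the tool by -10°. That matches the cradle's heading too.

```bash
python3 - <<'E'
from h import *
W=load('pics/w2.npz')
m=hsv(W[0],(5,170,150),(18,255,255),(310,338,345,422));v,u=np.nonzero(m);P=pts(*W,m)
print(u.min(),u.max(),v.min(),v.max(),P.mean(0),np.percentile(P,[2,98],axis=0).round(3))
K,T=W[2:]
for r in [(342,350),(392,420)]:
    k=(v>=r[0])&(v<r[1]);c=np.array([[u[k].mean(),v[k].mean()]]);o,d=ray(K,T,c)
    for y in(.35,.358): print(c,o+d[0]*((y-o[1])/d[0][1]))
print(T.round(3))
E
python3 -m inch '[[0,-30,-30,0,0,-5],[0,-30,-60,0,0,-10],[0,-30,-90,0,0,-10],[0,-30,-118,0,0,-10],[0,-30,-118,0,0,-10],[0,-30,-118,0,0,-10],[0,-30,-118,0,0,-10],[0,-30,-118,0,0,-10]]' 45
python3 -c "
from bench import ctrl;from scipy.spatial.transform import Rotation as R
s=ctrl.get_state();print(s['position'],R.from_rotvec(s['tool_rot']).as_matrix().round(3),s['joint_positions'])"
```

```text
313 340 343 421 [0.51080605 0.34700107 0.17103473] [[0.501 0.344 0.156]
 [0.521 0.354 0.184]]
[[322.         347.57142857]] [0.50638632 0.35       0.21782347]
[[322.         347.57142857]] [0.5063817  0.358      0.21285798]
[[327.26382979 404.80141844]] [0.51092268 0.35       0.16740121]
[[327.26382979 404.80141844]] [0.51105205 0.358      0.1609463 ]
[[ 1.     0.011  0.004  0.507]
 [-0.001 -0.302  0.953  0.079]
 [ 0.011 -0.953 -0.302  0.386]
 [ 0.     0.     0.     1.   ]]
time: 4.7
position: [0.5066, 0.1974, 0.1845]
tool_rot: [-1.332, -1.13, -1.343]
ft_force: [-0.8, -0.7, -0.3]
grip_width: 0.515
grip_force: 0.0
[0.50664902 0.19743446 0.1844842 ] [[-0.01   0.985  0.173]
 [ 0.002 -0.173  0.985]
 [ 1.     0.01   0.   ]] [ 0.04258343  0.5710842   0.25067518  2.14394729 -1.55478517  1.72671075
  1.14632677]
```

```bash
python3 -m inch '[[-22,0,0,0,0,0],[-22,0,0,0,0,0],[-16,34,0,0,0,0],[-10,68,0,0,0,0],[-4,102,0,0,0,0],[1,130,0,0,0,0],[4,150,0,0,0,0],[6,164,0,0,0,0],[6,164,0,0,0,0],[6,164,0,0,0,0]]' 45
python3 - <<'E'
from bench import ctrl
import cv2,numpy as np
p=ctrl.camera_params('wrist');im,d=ctrl.get_image('wrist');a=im[290:480,180:470]
im2,_=ctrl.get_image('scene');b=im2[260:450,400:590]
cv2.imwrite('pics/g.png',cv2.resize(np.hstack([a,b])[...,::-1],None,fx=1.6,fy=1.6))
s=ctrl.get_state();print(s['position'])
E
```

```text
time: 5.95
position: [0.5132, 0.3605, 0.1834]
tool_rot: [-1.335, -1.128, -1.343]
ft_force: [-0.0, 0.1, -0.9]
grip_width: 0.519
grip_force: 0.0
[0.51300112 0.3605765  0.18319042]
```

View pics/g.png

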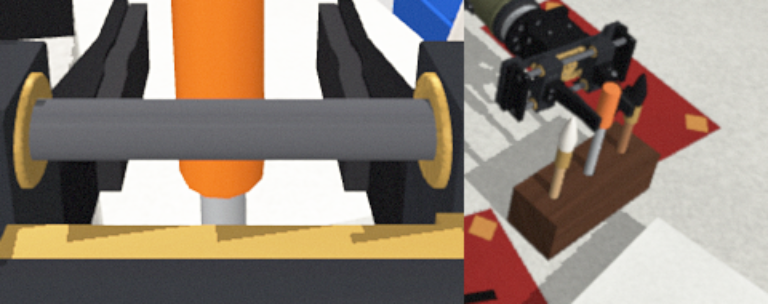

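The grip sits between the fingers at (219,130) in the crop, about 4 mm left (-x) of their middle. I centre on it, close, then lift.

```bash
python3 -m inch '[[-4,1,0,0,0,0],[-4,1,0,0,0,0],[-4,1,0,0,0,0]]' 45
python3 -m inch '[[0,0,0,0,0,0],[0,0,0,0,0,0],[0,0,0,0,0,0],[0,0,0,0,0,0],[0,0,0,0,0,0],[0,0,0,0,0,0]]' 0 55
python3 -m inch '[[0,0,10,0,0,0],[0,0,20,0,0,0],[0,0,40,0,0,0],[0,0,60,0,0,0],[0,0,80,0,0,0],[0,0,100,0,0,0],[0,0,120,0,0,0],[0,0,140,0,0,0],[0,0,140,0,0,0],[0,0,140,0,0,0]]'
python3 - <<'E'
from bench import ctrl
import numpy as np
p=ctrl.camera_params('scene')
im,d=ctrl.get_image('scene');np.savez('pics/s3.npz',im=im,d=d,K=p['mtx'],T=p['T'])
from h import *
S=load('pics/s3.npz');m=hsv(S[0],(5,160,120),(18,255,255),(430,200,540,345));m=m&(S[1]>0)
P=pts(*S,m);P=P[P[:,2]>.1];print(P.mean(0),np.percentile(P,[2,98],axis=0))
print(ctrl.get_state()['position'],ctrl.get_state()['joint_positions'])
E
```

```text
time: 6.42
position: [0.5085, 0.3622, 0.1836]
tool_rot: [-1.334, -1.128, -1.342]
ft_force: [0.1, -0.6, -0.4]
grip_width: 0.513
grip_force: 0.0
time: 7.18
position: [0.5089, 0.3621, 0.1836]
tool_rot: [-1.334, -1.128, -1.343]
ft_force: [1.4, 0.3, 0.6]
grip_width: 0.236
grip_force: 55.0
time: 8.43
position: [0.5078, 0.3623, 0.3226]
tool_rot: [-1.335, -1.129, -1.341]
ft_force: [1.2, 0.1, -2.4]
grip_width: 0.236
grip_force: 54.9
[0.50898543 0.35766697 0.33645698] [[0.45592046 0.33042196 0.29084922]
 [0.52294298 0.36597107 0.35513752]]
[0.50793622 0.36220493 0.32255167] [ 0.87533912  0.43655981 -1.05683049  2.15773965 -1.54996302  1.08539576
  0.87414494]
```

```bash
python3 -m inch '[[-5,-30,0,0,0,0],[-10,-60,0,0,0,0],[-5,-90,0,0,0,0],[0,-110,0,-9.85,1.73,0],[10,-130,0,-19.7,3.46,0],[20,-150,0,-29.55,5.2,0],[30,-170,0,-39.4,6.9,0],[40,-190,0,-49.25,8.65,0],[50,-210,0,-59.1,10.4,0],[60,-225,0,-68.95,12.1,0],[70,-240,0,-78.8,13.85,0],[84,-251,0,-88.65,15.6,0],[84,-251,-40,-88.65,15.6,0],[84,-251,-80,-88.65,15.6,0],[84,-251,-120,-88.65,15.6,0],[84,-251,-160,-88.65,15.6,0],[84,-251,-190,-88.65,15.6,0],[84,-251,-203,-88.65,15.6,0],[84,-251,-203,-88.65,15.6,0],[84,-251,-203,-88.65,15.6,0]]'
cat > look.py <<'E'
import sys
from bench import ctrl
from h import *
from scipy.spatial.transform import Rotation as R
tag=sys.argv[1];box=tuple(map(int,sys.argv[2:6]))
s=ctrl.get_state();print('tcp',s['position'].round(4) if hasattr(s['position'],'round') else s['position']);print(R.from_rotvec(s['tool_rot']).as_matrix().round(3).tolist(),np.round(s['joint_positions'],2))
for n in('scene','wrist','top'):
    p=ctrl.camera_params(n);im,d=ctrl.get_image(n);np.savez(f'pics/{n}_{tag}.npz',im=im,d=d,K=p['mtx'],T=p['T'])
    c=im
    if n=='scene': x0,y0,x1,y1=box;c=cv2.resize(im[y0:y1,x0:x1],(440,440*(y1-y0)//(x1-x0)),interpolation=2);sc=c
    if n=='wrist': w=cv2.resize(im,(360,270))
H=max(len(sc),len(w));o=np.zeros((H,800,3),np.uint8);o[:len(sc),:440]=sc;o[:len(w),440:]=w
cv2.imwrite(f'pics/look_{tag}.png',o[...,::-1])
E
python3 look.py a 270 170 430 330
```

```text
time: 10.98
position: [0.5932, 0.1117, 0.1218]
tool_rot: [2.397, 2.029, 0.002]
ft_force: [0.4, 0.8, -2.2]
grip_width: 0.233
grip_force: 54.9
tcp [0.5932 0.1117 0.1218]
[[0.165, 0.986, 0.002], [0.986, -0.165, 0.0], [0.001, 0.002, -1.0]] [ 0.47  0.44 -0.87  1.69  0.36  1.18 -0.66]
```

View pics/look_a.png

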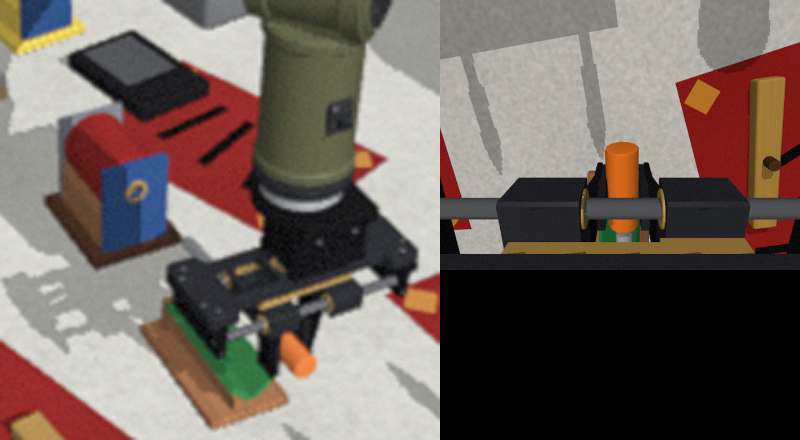

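The spindle is held level over the trough: orange grip at (297,355) in the left crop and (622,185) in the right. Now I lower it while watching the force.

```bash
python3 -m inch '[[-1,-1,-20,0,0,-0.5],[-1,-1,-40,0,0,-0.5],[-1,-1,-60,0,0,-0.5],[-1,-1,-72,0,0,-0.5],[-1,-1,-80,0,0,-0.5],[-1,-1,-80,0,0,-0.5],[-1,-1,-80,0,0,-0.5]]'
python3 -m inch '[[0,0,-4,0,0,0],[0,0,-7,0,0,0],[0,0,-9,0,0,0],[0,0,-9,0,0,0],[0,0,-9,0,0,0]]'; python3 look.py b 300 240 400 340 | head -1
python3 - <<'E'
from h import *
S=load('pics/scene_b.npz');P=pts(*S,hsv(S[0],(5,170,120),(18,255,255),(360,285,400,325)));P=P[P[:,2]>.015]
print(len(P),P.mean(0),np.percentile(P,[2,98],axis=0).round(3).tolist())
E
```

```text
time: 12.0
position: [0.592, 0.1105, 0.0412]
tool_rot: [2.406, 2.018, 0.002]
ft_force: [0.2, -0.8, -1.7]
grip_width: 0.237
grip_force: 54.9
time: 12.62
position: [0.5915, 0.1101, 0.0317]
tool_rot: [2.407, 2.018, -0.0]
ft_force: [-1.1, -0.3, -1.1]
grip_width: 0.236
grip_force: 54.9
tcp [0.5915 0.1101 0.0317]
31 [0.59245462 0.11577268 0.04658713] [[0.582, 0.109, 0.04], [0.6, 0.125, 0.051]]
```

```bash
python3 -m inch '[[0,0,-1,0,0,0],[0,0,-2,0,0,0],[0,0,-2,0,0,0]]';python3 -m inch '[[0,0,-1,0,0,0],[0,0,-2,0,0,0],[0,0,-2,0,0,0]]'
```

```text
time: 13.15
position: [0.5915, 0.1102, 0.0299]
tool_rot: [2.406, 2.019, -0.0]
ft_force: [-2.1, -0.7, 5.4]
grip_width: 0.239
grip_force: 54.9
time: 13.52
position: [0.5917, 0.1103, 0.0284]
tool_rot: [2.406, 2.018, -0.0]
ft_force: [-4.0, -0.0, 7.7]
grip_width: 0.237
grip_force: 54.9
```

Contact made. I release and rise to look.

```bash
python3 -m inch '[[0,0,0,0,0,0],[0,0,0,0,0,0],[0,0,0,0,0,0],[0,0,30,0,0,0],[0,0,60,0,0,0],[0,0,100,0,0,0],[0,40,150,0,0,0],[0,70,200,0,0,0],[0,70,220,0,0,0],[0,70,220,0,0,0],[0,70,220,0,0,0],[0,70,220,0,0,0]]' 50
python3 look.py c 300 240 400 340
python3 - <<'E'
import cv2,numpy as np
im=np.load('pics/wrist_c.npz')['im'];S=np.load('pics/scene_c.npz')['im']
cv2.imwrite('pics/look_c2.png',np.hstack([cv2.resize(im,(480,360)),cv2.resize(S[235:335,310:400],(320,360),interpolation=2)])[...,::-1])
E
```

```text
time: 15.02
position: [0.5911, 0.1785, 0.2454]
tool_rot: [-2.408, -2.016, 0.005]
ft_force: [-0.4, -0.0, -0.0]
grip_width: 0.576
grip_force: 0.0
tcp [0.5911 0.1785 0.2454]
[[0.176, 0.984, -0.003], [0.984, -0.176, -0.001], [-0.002, -0.002, -1.0]] [ 0.38  0.38 -0.92  1.5   0.31  1.42 -0.73]
```

View pics/look_c2.png

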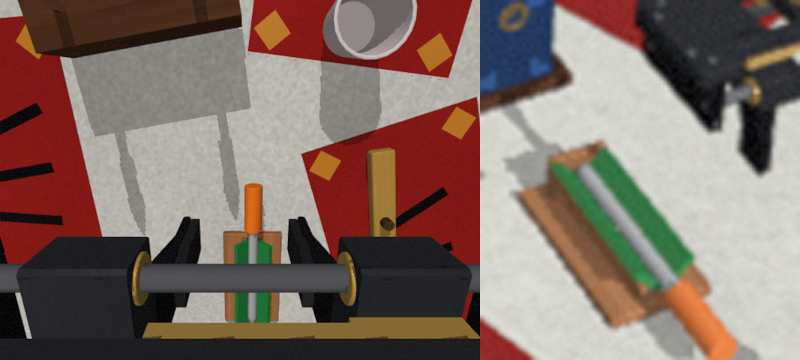

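The spindle lies in the trough: grip at (253,208) in the wrist view, and the shaft runs along the V towards the stop in the scene crop. I now measure its exact pose.

Run:
```python
from h import *
u=np.array([np.sin(np.radians(10)),np.cos(np.radians(10))])
W=load('pics/wrist_c.npz');m=hsv(W[0],(5,170,120),(18,255,255),(318,235,360,318))
P=pts(*W,m);P=P[P[:,2]>.02];y=P[:,:2]@u
print('grip W',P.mean(0),'ext',np.percentile(y,[1,99]),'z max',np.percentile(P[:,2],98))
l=cv2.fitLine(P[:,:2].astype(np.float32),2,0,.001,.001).ravel();print(l)
S=load('pics/scene_c.npz');m=hsv(S[0],(5,170,120),(18,255,255),(355,300,395,345));v_,u_=np.nonzero(m);P=pts(*S,m);P=P[P[:,2]>.02];y=P[:,:2]@u
print('grip S',P.mean(0),'ext',np.percentile(y,[1,99]),'z',np.percentile(P[:,2],[2,98]))
# tip in scene: grey shaft pixels
m=hsv(S[0],(0,0,70),(179,60,215),(330,270,362,320))
P=pts(*S,m);P=P[(P[:,2]>.032)&(P[:,2]<.046)];y=P[:,:2]@u;x=P[:,:2]@[u[1],-u[0]]
k=abs(x-np.median(x))<.006;print('shaft S',k.sum(),np.percentile(y[k],[1,99]),P[k].mean(0))
c=np.array([.573,.003]);print('trough centre y',c@u,'x',c@[u[1],-u[0]],'grip x',.5911*u[1]-.111*u[0])
```

```text
grip W [0.59182128 0.11514067 0.04302352] ext [0.18439316 0.24343539] z max 0.0463426412330783
[0.17959042 0.98374146 0.59182125 0.11514068]
grip S [0.59483316 0.11451771 0.04272143] ext [0.18411112 0.24349534] z [0.03432502 0.04740703]
shaft S 162 [0.04754359 0.17162182] [0.57595231 0.01014386 0.03977284]
trough centre y 0.1024548290621877 x 0.5637738979429944 grip x 0.5628449150844869
```

```bash
python3 -m inch '[[0,-40,0,0,0,0],[0,-67,-30,0,0,0],[0,-67,-80,0,0,0],[0,-67,-130,0,0,0],[0,-67,-170,0,0,0],[0,-67,-195,0,0,0],[0,-67,-208,0,0,0],[0,-67,-215,0,0,0],[0,-67,-215,0,0,0],[0,-67,-215,0,0,0]]' 50
python3 -m inch '[[0,0,0,0,0,0],[0,0,0,0,0,0],[0,0,0,0,0,0],[0,0,0,0,0,0],[0,0,0,0,0,0]]' 0 60
python3 -m inch '[[0,0,10,0,0,0],[0,0,25,0,0,0],[0,0,45,0,0,0],[0,0,55,0,0,0],[0,0,55,0,0,0],[0,0,55,0,0,0]]'
python3 look.py d 270 170 430 330
```

```text
time: 16.42
position: [0.5923, 0.1134, 0.0336]
tool_rot: [2.406, 2.018, 0.002]
ft_force: [0.5, 0.5, 0.6]
grip_width: 0.574
grip_force: 0.0
time: 17.05
position: [0.5911, 0.1134, 0.0326]
tool_rot: [-2.407, -2.019, 0.001]
ft_force: [-1.2, 0.2, 1.6]
grip_width: 0.239
grip_force: 60.0
time: 17.8
position: [0.5912, 0.113, 0.0872]
tool_rot: [2.407, 2.019, -0.001]
ft_force: [0.3, -0.3, -3.5]
grip_width: 0.236
grip_force: 60.0
tcp [0.5912 0.113  0.0872]
[[0.174, 0.985, -0.0], [0.985, -0.174, -0.001], [-0.001, -0.0, -1.0]] [ 0.45  0.47 -0.85  1.72  0.39  1.13 -0.69]
```

```bash
python3 -m inch '[[-8,-27,5,0,0,0.3],[-16,-54,5,0,0,0.6],[-24,-80,5,0,0,0.9],[-30,-100,0,0,0,0.9],[-32,-107,-8,0,0,0.9],[-32,-107,-12,0,0,0.9],[-32,-107,-12,0,0,0.9],[-32,-107,-12,0,0,0.9]]'
python3 look.py e 280 190 380 290
```

```text
time: 18.95
position: [0.5598, 0.0075, 0.0758]
tool_rot: [2.389, 2.04, 0.001]
ft_force: [-0.3, 0.2, -2.2]
grip_width: 0.238
grip_force: 60.0
tcp [0.5598 0.0075 0.0758]
[[0.157, 0.988, 0.001], [0.988, -0.157, 0.0], [0.0, 0.001, -1.0]] [ 0.67  0.39 -0.86  1.83  0.34  1.07 -0.48]
```

View pics/look_e.png

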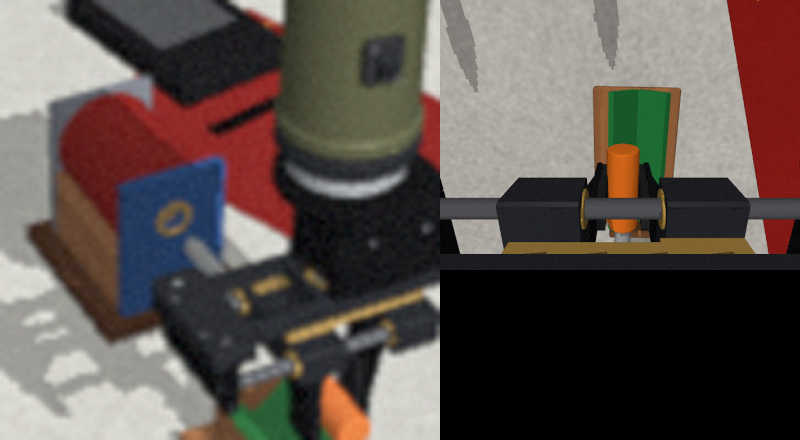

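The scene crop shows the tip at (190,243), just outside the eye ring at (174,217), with the shaft pointing at it. I check the alignment numerically.

```bash
cat > al.py <<'E'
import sys
from h import *
t=sys.argv[1]
n=np.array([.158,.987,0]);n/=np.linalg.norm(n);ex=np.array([n[1],-n[0],0]);E0=np.array([.529,-.182,.078])
for cam,box in(('scene',(318,238,352,270)),('top',(318,215,347,255))):
    C=load(f'pics/{cam}_{t}.npz');m=hsv(C[0],(0,0,60),(179,70,235),box);P=pts(*C,m);m2=np.zeros_like(m);v,u=np.nonzero(m&(C[1]>0))
    q=P-E0;a=q@n;k=(a>.01)&(a<.15)&(abs(q@ex)<.014)&(abs(q[:,2])<.016)
    print(cam,k.sum(),'along',np.percentile(a[k],[1,99]) if k.sum() else '')
    if k.sum()<8: continue
    for lo in np.arange(.01,.12,.015):
        j=k&(a>=lo)&(a<lo+.015)
        if j.sum()<5: continue
        # undo view: centre = mean surface + ~r*0.79 away from camera, perp to axis
        vd=C[3][:3,3]-P[j].mean(0);vd-=n*(vd@n);vd/=np.linalg.norm(vd)
        c=q[j].mean(0)-vd*6e-3*np.pi/4
        print(' a=%.3f n%d lateral %.1f up %.1f mm'%(a[j].mean(),j.sum(),c@ex*1e3,c[2]*1e3),np.c_[u[j],v[j]].mean(0).round(1))
E
python3 al.py e
```

```text
scene 43 along [0.02569972 0.07996442]
 a=0.033 n19 lateral -0.2 up -2.7 mm [324.  246.3]
 a=0.048 n16 lateral 1.5 up -2.2 mm [326.2 249.6]
 a=0.058 n6 lateral 1.3 up -1.8 mm [328.  251.5]
top 82 along [0.02011773 0.08754062]
 a=0.022 n6 lateral -0.9 up -5.5 mm [338.5 237. ]
 a=0.033 n19 lateral -1.7 up -3.4 mm [334.9 236.6]
 a=0.048 n16 lateral -1.5 up -2.5 mm [330.2 235.7]
 a=0.062 n18 lateral -1.3 up -3.8 mm [325.9 234.9]
 a=0.077 n18 lateral -1.6 up -2.1 mm [321.1 234.1]
 a=0.087 n5 lateral -0.5 up -1.2 mm [318.2 233.2]
```

```bash
cat > rel.py <<'E'
import sys
from h import *
t=sys.argv[1];S=load(f'pics/scene_{t}.npz');K,T=S[2:]
n=np.array([.158,.987,0]);n/=np.linalg.norm(n);ex=np.array([n[1],-n[0],0]);E0=np.array([.529,-.182,.078])
def pr(p): c=np.linalg.inv(T)@np.r_[p,1];return (K@(c[:3]/c[2]))[:2]
m=hsv(S[0],(10,25,60),(35,255,255),(311,232,329,248));v,u=np.nonzero(m);ring=np.array([u.mean(),v.mean()]);b=np.array([319.12,239.03])-pr(E0);print('ring now',ring,'bias px',b)
g=cv2.cvtColor(S[0],cv2.COLOR_RGB2GRAY).astype(float);h=cv2.cvtColor(S[0],cv2.COLOR_RGB2HSV)
for a in(.02,.03,.04,.05,.06):
    p=pr(E0+a*n)+b;d=pr(E0+(a+.01)*n)+b-p;d/=np.linalg.norm(d);nn=np.array([d[1],-d[0]])
    jx=(pr(E0+a*n+.001*ex)+b-p)@nn;jz=(pr(E0+a*n+[0,0,.001])+b-p)@nn
    s=np.arange(-9,9.1,.5);q=(p+s[:,None]*nn).astype(np.float32)
    print(a,p.round(1),'px/mm lat %.2f up %.2f'%(jx,jz),cv2.remap(g.astype(np.float32),q[:,0],q[:,1],1).ravel().round().astype(int)[::2].tolist(),cv2.remap(h[...,1].astype(np.float32),q[:,0],q[:,1],1).ravel().round().astype(int)[::2].tolist())
E
python3 rel.py e
```

```text
ring now [318.83870968 238.96774194] bias px [-0.04278676 -0.87449649]
0.02 [322.5 243. ] px/mm lat -0.32 up 0.20 [55, 54, 56, 55, 55, 57, 58, 61, 75, 71, 62, 55, 54, 55, 55, 52, 54, 70, 89] [164, 163, 160, 164, 159, 156, 156, 144, 103, 113, 137, 161, 161, 161, 159, 168, 168, 160, 142]
0.03 [324.3 245.1] px/mm lat -0.32 up 0.20 [54, 54, 55, 54, 53, 57, 86, 108, 121, 121, 96, 67, 56, 56, 55, 76, 112, 152, 191] [154, 161, 158, 161, 166, 144, 44, 12, 5, 9, 54, 126, 159, 157, 169, 153, 104, 53, 10]
0.04 [326.  247.1] px/mm lat -0.32 up 0.20 [73, 61, 49, 47, 51, 60, 89, 111, 122, 124, 102, 69, 59, 74, 103, 146, 190, 212, 212] [12, 24, 52, 74, 108, 121, 52, 12, 5, 5, 46, 120, 160, 155, 104, 39, 7, 11, 9]
0.05 [327.8 249.2] px/mm lat -0.32 up 0.20 [56, 57, 48, 47, 49, 49, 80, 108, 122, 127, 108, 91, 112, 136, 148, 161, 193, 211, 212] [18, 15, 26, 19, 19, 36, 28, 11, 6, 6, 32, 64, 34, 10, 9, 11, 12, 10, 9]
0.06 [329.6 251.3] px/mm lat -0.32 up 0.20 [46, 46, 48, 44, 47, 47, 48, 59, 70, 96, 100, 95, 136, 153, 154, 158, 190, 208, 209] [28, 28, 32, 32, 26, 16, 25, 27, 14, 11, 12, 23, 13, 9, 9, 11, 10, 10, 10]
```

The shaft droops about 1° (tip about 2.5 mm low) and sits under 1 mm to the side. I correct both and enter gently.

```bash
python3 -m inch '[[-0.5,0,0,-1,0.16,0],[-0.5,0,0,-1,0.16,0],[-0.5,0,0,-1,0.16,0],[-0.5,0,0,-1,0.16,0]]'
python3 look.py f 280 190 380 290; python3 rel.py f | cut -c1-150; python3 al.py f
```

```text
time: 19.6
position: [0.559, 0.0061, 0.0756]
tool_rot: [2.382, 2.03, -0.021]
ft_force: [-0.3, -0.5, -2.3]
grip_width: 0.239
grip_force: 60.0
tcp [0.559  0.0061 0.0756]
[[0.159, 0.987, -0.002], [0.987, -0.159, -0.018], [-0.018, 0.0, -1.0]] [ 0.65  0.39 -0.85  1.83  0.35  1.07 -0.5 ]
ring now [318.9        239.03333333] bias px [-0.04278676 -0.87449649]
0.02 [322.5 243. ] px/mm lat -0.32 up 0.20 [55, 54, 54, 56, 55, 54, 60, 66, 89, 105, 94, 73, 56, 55, 56, 53, 54, 59, 79] [161, 162, 165, 157, 162, 167
0.03 [324.3 245.1] px/mm lat -0.32 up 0.20 [53, 55, 55, 55, 55, 55, 64, 95, 114, 121, 126, 99, 64, 55, 57, 78, 112, 151, 191] [151, 155, 157, 167, 163
0.04 [326.  247.1] px/mm lat -0.32 up 0.20 [63, 52, 47, 48, 48, 50, 64, 94, 115, 123, 120, 93, 67, 74, 102, 147, 191, 211, 211] [20, 28, 45, 53, 105, 
0.05 [327.8 249.2] px/mm lat -0.32 up 0.20 [52, 48, 47, 45, 47, 50, 70, 101, 116, 124, 123, 113, 118, 137, 144, 158, 191, 209, 210] [19, 18, 22, 9, 16
0.06 [329.6 251.3] px/mm lat -0.32 up 0.20 [46, 47, 46, 44, 48, 48, 48, 56, 72, 96, 113, 121, 143, 153, 156, 161, 189, 208, 208] [25, 27, 19, 22, 24, 
scene 50 along [0.0201929 0.0807237]
 a=0.021 n5 lateral -2.4 up -1.3 mm [322.8 243.4]
 a=0.034 n15 lateral -0.4 up 0.6 mm [324.3 245.5]
 a=0.046 n16 lateral 0.8 up 0.2 mm [326.1 248.4]
 a=0.058 n11 lateral -0.6 up 0.5 mm [328.6 250.5]
top 84 along [0.02011196 0.08781854]
 a=0.022 n7 lateral -2.0 up -3.0 mm [338.4 237.3]
 a=0.033 n18 lateral -2.4 up -1.4 mm [335.  236.8]
 a=0.048 n18 lateral -2.9 up 0.7 mm [330.2 236.1]
 a=0.062 n17 lateral -2.1 up -0.7 mm [325.8 235.1]
 a=0.077 n19 lateral -2.8 up 0.4 mm [321.1 234.4]
 a=0.087 n5 lateral -0.4 up -2.3 mm [318.2 233.2]
```

```bash
python3 -m inch '[[-0.5,-6,0,0,0,0],[-1.3,-12,0,0,0,0],[-2.3,-18,0,0,0,0],[-3.1,-23,0,0,0,0],[-4,-28,0,0,0,0],[-4,-28,0,0,0,0]]'
python3 -m inch '[[-1,-6,0,0,0,0],[-1.9,-12,0,0,0,0],[-2.8,-18,0,0,0,0],[-3.8,-24,0,0,0,0],[-3.8,-24,0,0,0,0]]'
python3 look.py g 280 190 380 290; python3 rel.py g | cut -c1-150
```

```text
time: 20.5
position: [0.5549, -0.0224, 0.0755]
tool_rot: [2.383, 2.029, -0.021]
ft_force: [0.5, 0.0, -2.7]
grip_width: 0.238
grip_force: 60.0
time: 21.12
position: [0.5511, -0.0467, 0.0755]
tool_rot: [2.383, 2.028, -0.021]
ft_force: [-0.0, 0.2, -1.3]
grip_width: 0.234
grip_force: 60.0
tcp [ 0.5511 -0.0467  0.0755]
[[0.16, 0.987, -0.003], [0.987, -0.16, -0.018], [-0.018, 0.0, -1.0]] [ 0.75  0.37 -0.84  1.85  0.34  1.06 -0.39]
ring now [322.69047619 241.23809524] bias px [-0.04278676 -0.87449649]
0.02 [322.5 243. ] px/mm lat -0.32 up 0.20 [47, 47, 47, 46, 45, 48, 54, 70, 79, 73, 58, 48, 48, 46, 46, 48, 48, 47, 49] [24, 26, 26, 31, 31, 30, 22, 8
0.03 [324.3 245.1] px/mm lat -0.32 up 0.20 [47, 45, 45, 46, 45, 49, 67, 100, 125, 116, 75, 49, 84, 111, 116, 89, 72, 60, 53] [26, 14, 21, 20, 21, 22, 
0.04 [326.  247.1] px/mm lat -0.32 up 0.20 [49, 49, 47, 44, 47, 48, 48, 55, 54, 40, 40, 44, 48, 53, 61, 89, 108, 119, 110] [25, 26, 25, 35, 33, 31, 26
0.05 [327.8 249.2] px/mm lat -0.32 up 0.20 [70, 52, 47, 48, 50, 49, 46, 43, 43, 32, 34, 41, 42, 46, 45, 47, 45, 34, 36] [23, 21, 23, 22, 23, 17, 19, 2
0.06 [329.6 251.3] px/mm lat -0.32 up 0.20 [52, 49, 52, 52, 50, 47, 46, 47, 44, 48, 48, 46, 50, 46, 44, 40, 41, 38, 36] [31, 35, 31, 32, 31, 48, 40, 3
```

View pics/look_g.png

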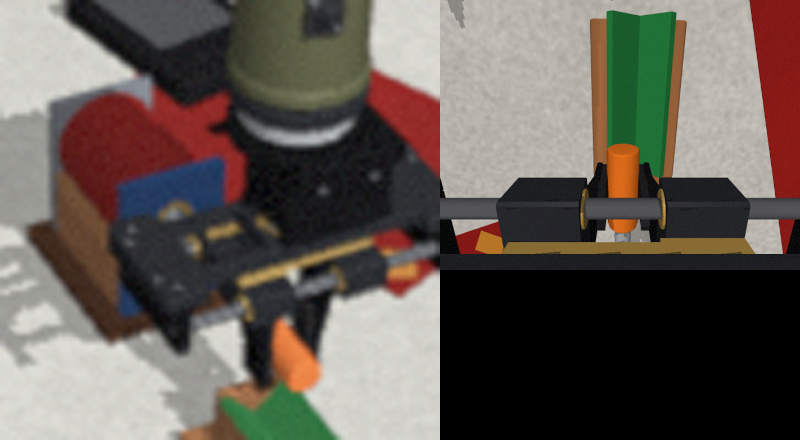

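The shaft has entered the eye: the gripper advanced 53 mm with under 1 N of change in force, and the tip is no longer visible outside the cheek. I continue through the roll.

```bash
python3 -m inch '[[-1.1,-7,0,0,0,0],[-2.2,-14,0,0,0,0],[-3.3,-21,0,0,0,0],[-4.4,-28,0,0,0,0],[-5.6,-35,0,0,0,0],[-6.7,-42,0,0,0,0],[-8,-50,0,0,0,0],[-8,-50,0,0,0,0]]'
python3 -m inch '[[-0.6,-4,0,0,0,0],[-1.3,-8,0,0,0,0],[-1.9,-12,0,0,0,0],[-2.6,-16,0,0,0,0],[-3.2,-20,0,0,0,0],[-3.2,-20,0,0,0,0]]'
python3 look.py h 250 170 390 310
```

```text
time: 22.28
position: [0.543, -0.0969, 0.0755]
tool_rot: [2.383, 2.028, -0.022]
ft_force: [0.1, -0.0, -2.2]
grip_width: 0.237
grip_force: 60.0
time: 23.02
position: [0.5399, -0.1163, 0.0756]
tool_rot: [2.383, 2.029, -0.021]
ft_force: [-0.3, -0.2, -2.2]
grip_width: 0.234
grip_force: 60.0
tcp [ 0.5399 -0.1163  0.0756]
[[0.159, 0.987, -0.003], [0.987, -0.159, -0.018], [-0.018, 0.0, -1.0]] [ 0.86  0.36 -0.82  1.85  0.32  1.06 -0.25]
```

```bash
python3 -m inch '[[-0.6,-4,0,0,0,0],[-1.3,-8,0,0,0,0],[-1.9,-12,0,0,0,0],[-2.6,-16,0,0,0,0],[-3.2,-20,0,0,0,0],[-4,-25,0,0,0,0],[-4.6,-29,0,0,0,0],[-4.6,-29,0,0,0,0]]'
python3 -m inch '[[-0.3,-2,0,0,0,0],[-0.6,-4,0,0,0,0],[-0.8,-5,0,0,0,0],[-1,-6,0,0,0,0],[-1,-6,0,0,0,0]]'
```

```text
time: 24.18
position: [0.5353, -0.1453, 0.0756]
tool_rot: [2.383, 2.029, -0.021]
ft_force: [-0.0, 0.1, -2.5]
grip_width: 0.238
grip_force: 60.0
time: 24.8
position: [0.5344, -0.1508, 0.0756]
tool_rot: [2.382, 2.03, -0.021]
ft_force: [0.3, 0.0, -2.8]
grip_width: 0.235
grip_force: 60.0
```

```bash
python3 -m inch '[[-0.2,-1,0,0,0,0],[-0.3,-2,0,0,0,0],[-0.3,-2,0,0,0,0]]'
python3 -m inch '[[-0.2,-1,0,0,0,0],[-0.3,-2,0,0,0,0],[-0.3,-2,0,0,0,0]]'
```

```text
time: 25.18
position: [0.5342, -0.1515, 0.0756]
tool_rot: [2.382, 2.032, -0.019]
ft_force: [-0.1, 3.4, -1.6]
grip_width: 0.235
grip_force: 60.0
time: 25.55
position: [0.5342, -0.1516, 0.0756]
tool_rot: [2.382, 2.034, -0.017]
ft_force: [-0.1, 6.9, -1.3]
grip_width: 0.239
grip_force: 60.0
```

The shoulder meets the cheek: the force rises and the tool stops moving. One more firm nudge, then I release, rise and check.

```bash
python3 -m inch '[[-0.2,-1,0,0,0,0],[-0.4,-2.5,0,0,0,0],[-0.4,-2.5,0,0,0,0]]'
python3 -m inch '[[0,0,0,0,0,0],[0,0,0,0,0,0],[0,0,0,0,0,0],[0,0,0,0,0,0],[0,1,30,0,0,0],[0,1,70,0,0,0],[0,1,120,0,0,0],[0,60,170,0,0,0],[0,120,220,0,0,0],[0,160,250,0,0,0],[0,160,250,0,0,0],[0,160,250,0,0,0],[0,160,250,0,0,0]]' 45
python3 look.py i 260 180 370 290
python3 - <<'E'
from h import *
im=load('pics/wrist_i.npz')[0];S=load('pics/scene_i.npz')
cv2.imwrite('pics/look_i2.png',np.hstack([cv2.resize(im,(440,330)),cv2.resize(S[0][190:290,270:370],(330,330),interpolation=2)])[...,::-1])
n=np.array([.158,.987,0]);n/=np.linalg.norm(n);E0=np.array([.529,-.182,.078])
for c in('scene','wrist'):
    C=load(f'pics/{c}_i.npz');m=hsv(C[0],(5,175,120),(18,255,255),(0,0,640,480));P=pts(*C,m);q=P-E0;k=(np.linalg.norm(q,axis=1)<.09)&(P[:,2]>.05);print(c,k.sum(),np.percentile(q[k]@n,[1,99]),q[k].mean(0))
E
```

```text
time: 25.92
position: [0.5341, -0.1516, 0.0756]
tool_rot: [2.382, 2.037, -0.013]
ft_force: [0.7, 11.7, -0.6]
grip_width: 0.236
grip_force: 60.0
time: 27.55
position: [0.533, 0.0002, 0.324]
tool_rot: [2.386, 2.027, -0.024]
ft_force: [-0.1, 0.5, -0.3]
grip_width: 0.52
grip_force: 0.0
tcp [5.33e-01 2.00e-04 3.24e-01]
[[0.162, 0.987, -0.005], [0.987, -0.162, -0.018], [-0.019, -0.002, -1.0]] [ 0.84  0.12 -0.97  1.57  0.12  1.51 -0.3 ]
scene 116 [0.00121358 0.06176839] [0.00904265 0.03400155 0.00553537]
wrist 857 [0.01431161 0.06055346] [0.0064977  0.04004467 0.00599142]
```

View pics/look_i2.png

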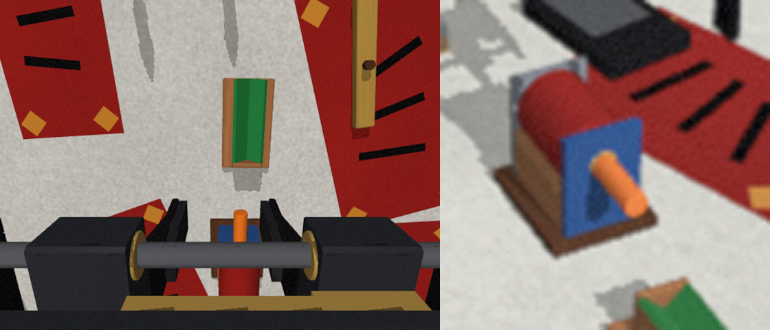

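The spindle is fully home: the orange grip spans 1–61 mm from the blue cheek, at (615,185) in the crop. The roll is on its saddle and the robot is clear. I hand the job in.

```bash
python3 -c "
from bench import ctrl
print(ctrl.close_job())"
```

```text
the job is handed in; nothing more can be done
None
```

The spindle was laid in the cradle and let go, then regrasped from above and pushed fully home through both cheeks and the roll. The job was handed in at about 28 s with the robot clear; the tip emerging from the grey cheek is inferred from the seated depth rather than seen.

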